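# Feel out the push-push riser and set the cactus on it

### The arm

A 6-joint arm with a two-finger parallel gripper is mounted at the origin on the work surface. World frame = base frame: x ahead of the robot, y to its left, z up, the work surface at z = 0. Lengths are in mm, angles in rad, forces in N, time in s.
With the tool pointing down it reaches from about 275 to 1000 mm from the base axis. Payload 8.4 kg.
Tool frame: the origin (TCP) lies midway between the tips of the shut fingers; the grasp point (between the pads) lies r.grip_point_offset behind it (r.grip_point_offset is the distance from the TCP to the grasp point, in mm); z points along the fingers, y is the direction in which the jaws open and shut (so a half turn about z gives the same grasp; the last joint's range is limited). The gripper opens to 85 mm and grips with 20 to 120 N. Pads are 22 mm wide; open, the fingers measure 114 mm over their backs; the gripper's body (76 mm by 85 mm) begins 54 mm behind the grasp point. The pads swing forward as they close: fully open they stand 13 mm farther back than shut.
Start: joints at [1.204, 0.353, 1.633, -0, 1.155, -0.002], TCP at [222.975, 583.875, 231.281] pointing down, gripper open.
Joint ranges: [-2.63, 2.63], [-0.92, 2.1], [0.06, 2.66], [-1.3, 4.44], [0, 2.69], [-3.02, 3.02]. Speed limits (rad/s): [2.22, 2.22, 2.79, 3.14, 3.14, 3.14].

### API

Orientations are given as [roll, pitch, yaw] about the fixed x, y, z axes, in that order (R = Rz(yaw) Ry(pitch) Rx(roll)).
In Python, from rig import r gives the robot as it stands.
- The arm moves only by the tool move_arm, never from a script. Its argument "targets" is one flat list of numbers, 5 for each row, row after row: the gripper's target within -1 to 1 (fully open at 1, half-way at 0, shut at -1), then the shift along the tool's x, y, z in cm, then the turn about the tool's z in degrees. In form: [gripper, tx, ty, tz, turn, gripper, tx, ty, tz, turn, ...]. A call has 1 to 10 rows; each row is the pose to reach, as a shift and turn from the pose commanded when the call began, along the tool's axes at that moment; what a row does not reach only later rows make up. A row lasts 1/10 s, in which the tool goes at most 50 mm and 8.59 degrees, less where a joint would pass 70% of its speed; a pose out of reach is approached as far as the arm can. A call with a gripper value outside its range is refused whole. The fingers move at their own pace and stop on an object; "squeeze" is the grip in N (left out, the last holds). Time passes only in rows, so rows that repeat a pose let the fingers close. It gives the time, the measured TCP pose, the force and the opening at its end, in the units of the state.
- r.sense(): the state, without advancing time (a new reading comes with each control period).
- r.grab_frame(name): name is "scene" or "side" or "wrist"; returns a dict with "img" (400x640x3 uint8, blue, green, red), "K" (3x3 intrinsics, pixels), "world_to_cam" (4x4, takes a point from world to camera coordinates). Camera axes: x right, y down, z forward; pixel columns grow to the right and rows downward; lengths in mm; the calibration is good to about 2 mm. A picture is of the moment at which its call begins. There is no depth.
- r.sign_off(): hands the job in, once; it reports no verdict.
Trained networks look in a picture, given as the dict that the camera call returned (one of the last four; its "shot" number tells which), for a name from the list of things; names that differ only in an ending like _2 or _b are one class to them, and where a whole thing is asked for, a point or a joint stands for the part that bears it (a point fixed in the world has none). Each returns a list of dicts, best first, with "conf" (0 to 1); they miss things now and then, are a little off and sometimes report something else, mostly with a low value. They report only what shows in the picture. A call takes as long as a camera call.
- r.outline_of(picture, thing): "region" (400x640 bool, what is visible of it).
- r.mark_of(picture, thing): "position" ([x, y, z] in mm, in world coordinates, good to about 4 mm: a listed point, or the origin of a listed thing).
The state is a dict: "clock": time; "qpos": joint angles; "qvel": joint speeds; "joint_efforts": joint torques, N m; "eef_pos": TCP position; "tcp_rot": TCP orientation; "contact_force": force on the tool from outside, world axes, zero at the start; "wrist_torque": the same for the moment, N m; "opening": opening from 0.0 (shut) to 1.0 (fully open).
Only numpy, scipy, OpenCV 4.12 (cv2) and the standard library are available. Lean on these libraries where they do the work, as an engineer would, in place of code of your own. Each camera call takes 0.05 s, during which the arm holds its last target.

### The job

Get the spring-top display riser ready and put the potted cactus on it. First feel with the empty gripper whether its wooden top is locked firm or soft, and if it is soft, click it by pressing it to the bottom of its stroke and letting it rise, so that it will carry the pot at full height; only then set the pot upright in the middle of the top and let go. Be gentle with the riser, never load the pot onto a soft top, and leave the bucket, the empty pots and the jar alone.

Things in the scene. Friction and masses are not known exactly. Their poses are not given: they have to be found in the camera images.
- riser: Display riser, fixed to the bench: galvanised drum 112 mm in diameter and 50 mm high with a dark collar 56 mm in diameter that reaches 74 mm. Origin at the centre of its underside on the bench, z up.
- plate: The riser's round light-wood top, 84 mm in diameter and 12 mm thick, on a short green skirt 64 mm in diameter; it slides straight down. Origin at the centre of its upper face, z up. Unloaded it floats on a light spring, 94 mm above the bench whether the catch is locked or soft, so its height does not show the state. Press it near the middle with closed fingers; over 25 N on it is rough.
- catch (a point): Hidden push-push catch, inside the drum on its axis, 25 mm above the bench. It starts in either state, unseen. Locked: the top gives about 2 mm under 1 N, then stands firm up to about 5 N. Soft: the top sinks about 12 mm under only 1 to 2 N, then meets resistance.
- stroke_end (a point): Where the top's upper face must get to for a click: on the axis, 76 mm above the bench, 18 mm below the free height, reached at 10 to 12 N; a rubber buffer (2.5 N/mm) begins 1 mm before it. Pressing there from either state and letting the top rise swaps the state (a locked top turns soft); a press 3 mm shorter changes nothing. A click to locked needs 2 s without load to take effect.
- pot_center (a point): Centre of the loose potted cactus, half-way up, 44 mm above its underside: terracotta pot with a 44 mm foot that widens to a straight rim band 60 mm in diameter, from 34 to 56 mm above the underside (grasp it there, so level with this point), with a green ball cactus above it, 88 mm high in all, about 0.3 kg. z up.
- bucket: Bystander: small galvanised bucket, up to 90 mm in diameter, 75 mm high, loose. Origin at the centre of its underside. Leave it alone.
- empty_pots: Bystander: short stack of empty terracotta pots, 68 mm in diameter, 64 mm high, loose. Origin at the centre of its underside. Leave it alone.
- seed_jar: Bystander: amber jar, 60 mm in diameter, 75 mm high, loose. Origin at the centre of its underside. Leave it alone.

How it is judged:
By the outcome, as a careful person would: the job done as asked, in the order asked, and still so for the second after the job is handed in, with the robot touching nothing.
It also fails if it takes over 64 s, if anything falls off the work surface, if the arm or the gripper's body presses on something with over 40 N, if the wrist force passes 120 N, or if a joint passes its speed limit or range.

## Working session

There is one attempt and no reset: what is moved stays moved. The work goes in short steps, Python scripts to look and compute and a tool call to move; the robot and the scene stay as the last step left them, time stands still between calls to the robot, and variables do not carry over. Pictures are saved under pics/ and viewed, and the job is handed in when it is done.

Besides the shell and the picture viewer there is one more tool, called after "Emit:" in YAML: its name, and indented under it one key for each argument. move_arm: Moves the arm, as the interface text tells. Its arguments: {"type":"object","properties":{"targets":{"type":"array","items":{"type":"number"}},"squeeze":{"type":"number"}},"required":["targets"]}

```bash
mkdir -p pics; ls
python3 - <<'E'
from rig import r
import cv2,numpy as np
s=r.sense(); print({k:np.round(v,3).tolist() for k,v in s.items()}, r.grip_point_offset)
for n in ["scene","side"]:
    p=r.grab_frame(n); cv2.imwrite(f"pics/{n}0.png",p["img"])
    print(n,np.round(p["K"],1).tolist(),np.round(p["world_to_cam"],3).tolist())
    for t in ["riser","plate","pot_center","bucket","empty_pots","seed_jar"]:
        print(t,[(round(float(m["conf"]),2),np.round(m["position"],1).tolist()) for m in r.mark_of(p,t)][:3])
E
```

```text
pics
{'clock': 0.0, 'qpos': [1.204, 0.354, 1.634, -0.0, 1.155, -0.002], 'qvel': [-0.001, -0.001, 0.002, 0.001, -0.0, -0.0], 'joint_efforts': [0.001, -60.524, -34.207, 0.0, 0.009, -0.0], 'eef_pos': [222.81, 583.426, 230.55], 'tcp_rot': [-3.14, 0.0, 2.777], 'contact_force': [0.25, 0.241, -0.237], 'wrist_torque': [0.053, 0.049, -0.019], 'opening': 1.002} 18.700000000000003
scene [[366.0, 0.0, 317.2], [0.0, 366.0, 198.9], [0.0, 0.0, 1.0]] [[-0.197, 0.98, -0.015, 113.469], [0.829, 0.158, -0.537, -477.267], [-0.524, -0.118, -0.844, 1225.652], [0.0, 0.0, 0.0, 1.0]]
riser [(0.95, [553.7, -11.8, -3.7])]
plate [(0.8, [552.4, -13.7, 95.7]), (0.71, [553.3, -15.4, 26.7])]
pot_center [(0.65, [508.7, 248.7, 47.6])]
bucket [(0.91, [463.1, -262.0, 1.6]), (0.46, [556.4, -12.0, 72.9])]
empty_pots [(0.62, [688.2, 182.7, 0.4]), (0.48, [553.2, -12.7, 96.1])]
seed_jar [(0.93, [726.0, -133.0, -4.5])]
side [[439.0, 0.0, 310.9], [0.0, 439.0, 196.4], [0.0, 0.0, 1.0]] [[-0.989, -0.149, -0.017, 582.754], [-0.079, 0.615, -0.785, 107.458], [0.127, -0.775, -0.619, 922.151], [0.0, 0.0, 0.0, 1.0]]
riser [(0.89, [557.0, -11.5, 1.2]), (0.74, [551.7, -13.7, 26.3])]
plate [(0.73, [551.8, -16.3, 92.8]), (0.65, [683.2, 182.4, 0.3])]
pot_center [(0.69, [508.8, 250.6, 42.6])]
bucket [(0.7, [466.3, -262.4, -3.8]), (0.47, [506.2, 251.0, 41.9])]
empty_pots [(0.78, [684.4, 183.5, 2.9]), (0.58, [510.4, 250.9, 41.7])]
seed_jar [(0.95, [719.4, -130.9, 1.4])]
```

View pics/scene0.png

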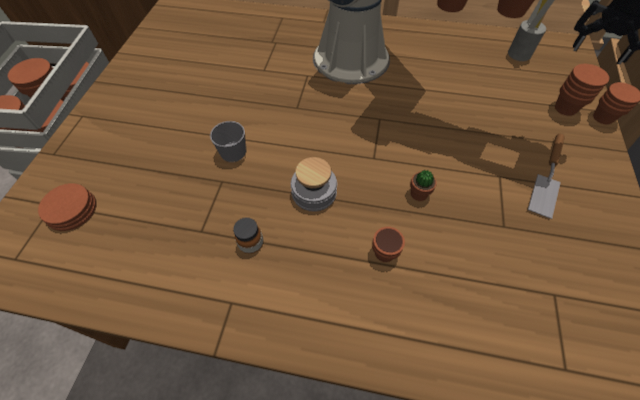

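View pics/side0.png

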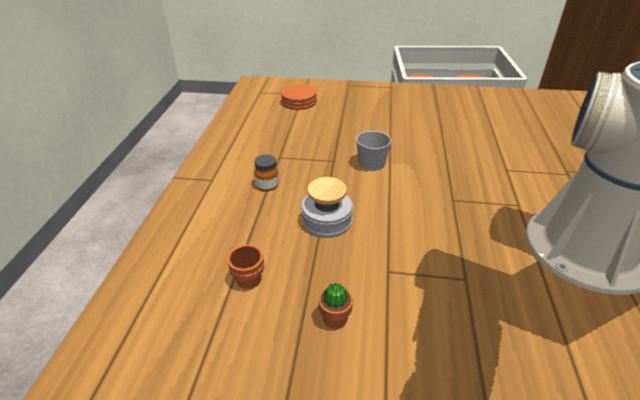

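```bash
cat > h.py <<'E'
import numpy as np, cv2
from scipy.spatial.transform import Rotation as R
from rig import r
def pix(p,X):
    X=np.atleast_2d(X); c=(p["world_to_cam"]@np.c_[X,np.ones(len(X))].T)[:3]
    u=p["K"]@c; return (u[:2]/u[2]).T
def circ(c,d,z,n=60):
    a=np.linspace(0,2*np.pi,n); return np.c_[c[0]+d/2*np.cos(a),c[1]+d/2*np.sin(a),np.full(n,z)]
def draw(p,im,c,d,z,col=(255,0,255)):
    cv2.polylines(im,[np.round(pix(p,circ(c,d,z))*16).astype(int)],False,col,1,cv2.LINE_AA,4)
def rel(target):
    "shift in tool axes, cm, from measured TCP to target"
    s=r.sense(); Rm=R.from_euler("xyz",s["tcp_rot"]).as_matrix()
    return Rm.T@(np.array(target)-s["eef_pos"])/10, s
E
python3 - <<'E'
from h import *
# overlay model estimates, 4x crops
for n in ["scene","side"]:
    p=r.grab_frame(n); big=p["img"].copy()
    o=cv2.resize(big,None,fx=4,fy=4,interpolation=cv2.INTER_CUBIC)
    q=dict(p); K=p["K"].copy(); K[:2]*=4; q["K"]=K
    c=(552.5,-13.5); draw(q,o,c,84,94); draw(q,o,c,112,0,(0,255,0)); draw(q,o,c,112,50,(0,255,255))
    g=(508.7,249.7); draw(q,o,g,60,56); draw(q,o,g,60,34,(0,255,0)); draw(q,o,g,44,0,(0,255,255))
    for nm,cc in(("pl",c),("pot",g)):
        u=pix(q,[[cc[0],cc[1],50]])[0].astype(int); x0=max(u[0]-260,0);y0=max(u[1]-260,0)
        cv2.imwrite(f"pics/{n}_{nm}1.png",o[y0:y0+520,x0:x0+520])
E
cd pics; python3 -c "
import cv2,numpy as np
for nm in('pl','pot'):
    cv2.imwrite(f'ov_{nm}.png',cv2.resize(np.hstack([cv2.imread(f'scene_{nm}1.png')[:520,:520],cv2.imread(f'side_{nm}1.png')[:520,:520]]),(800,400)))
"
```

```text
(no output)
```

View pics/ov_pl.png

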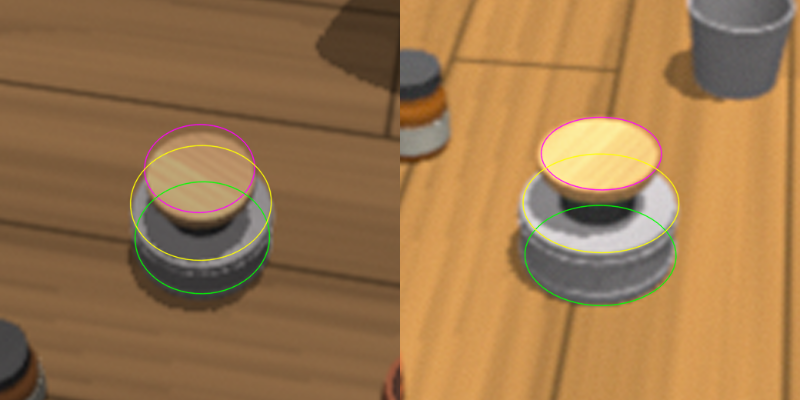

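View pics/ov_pot.png

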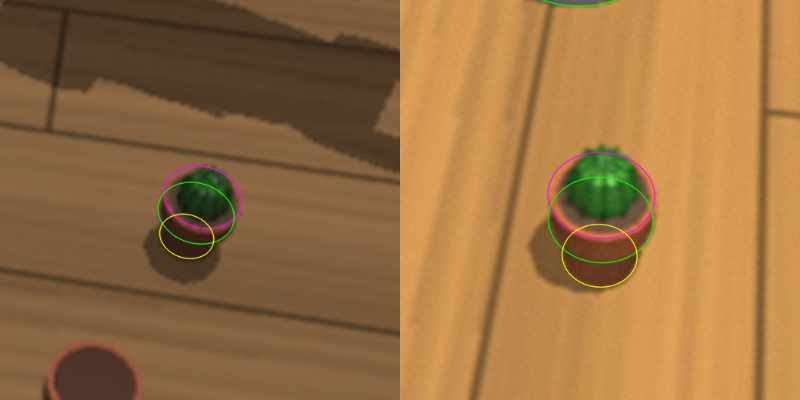

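The scene and side views agree. The riser plate is at about (554, -13), seen at scene px (313,172). The pot is at about (509, 250), scene px (423,185). The bystanders are well clear of both. I'll shut the fingers and go above the plate.

Run:
```python
from h import *
for t in [(554.5,-13.5,160)]:
    print(np.round(rel(t)[0],2))
```

```text
[-52.28 -43.98   7.13]
```

Emit:
move_arm:
  targets: [-1,-52.3,-44.0,7.1,0,-1,-52.3,-44.0,7.1,0,-1,-52.3,-44.0,7.1,0,-1,-52.3,-44.0,7.1,0,-1,-52.3,-44.0,7.1,0,-1,-52.3,-44.0,7.1,0,-1,-52.3,-44.0,7.1,0,-1,-52.3,-44.0,7.1,0,-1,-52.3,-44.0,7.1,0,-1,-52.3,-44.0,7.1,0]
  squeeze: 30

```text
clock: 1.8
eef_pos: [465.1, 147.2, 179.8]
tcp_rot: [3.141, 0.001, 2.777]
contact_force: [0.5, 0.6, 0.8]
opening: 0.004
```

Run:
```python
from h import *
print(np.round(rel((554.5,-13.5,130))[0],2), np.round(r.sense()["contact_force"],2))
```

```text
[-14.08 -11.83   4.98] [0.52 0.61 0.76]
```

Emit:
move_arm:
  targets: [-1,-14.1,-11.9,5.0,0,-1,-14.1,-11.9,5.0,0,-1,-14.1,-11.9,5.0,0,-1,-14.1,-11.9,5.0,0,-1,-14.1,-11.9,5.0,0,-1,-14.1,-11.9,5.0,0,-1,-14.1,-11.9,5.0,0,-1,-14.1,-11.9,5.0,0]

```text
clock: 2.6
eef_pos: [553.2, -11.3, 130.1]
tcp_rot: [3.141, 0.0, 2.778]
contact_force: [0.1, 0.2, -0.3]
opening: -0.002
```

Run:
```python
from h import *
s=r.sense(); print(np.round(s["eef_pos"],2),np.round(s["contact_force"],2),s["clock"])
ims=[]
for n in ["wrist","scene","side"]:
    p=r.grab_frame(n); o=cv2.resize(p["img"],None,fx=3,fy=3,interpolation=cv2.INTER_CUBIC)
    q=dict(p); K=p["K"].copy(); K[:2]*=3; q["K"]=K
    c=(554.5,-13.5); draw(q,o,c,84,94); draw(q,o,c,6,94,(255,0,0)); draw(q,o,s["eef_pos"],4,s["eef_pos"][2],(0,255,0))
    m=r.mark_of(p,"plate"); print(n,[(round(float(a["conf"]),2),np.round(a["position"],1)) for a in m])
    if n=="wrist": cv2.imwrite("pics/w1.png",cv2.resize(o,(640,400),interpolation=cv2.INTER_AREA))
    else:
        u=pix(q,[[c[0],c[1],94]])[0].astype(int); ims.append(o[max(u[1]-200,0):u[1]+200,u[0]-200:u[0]+200])
cv2.imwrite("pics/ss1.png",np.hstack(ims))
```

```text
[553.22 -11.33 130.06] [ 0.14  0.23 -0.27] 2.6
wrist [(0.63, array([554.3, -15.3,  93.8]))]
scene [(0.96, array([550.9, -12.3,  99.1])), (0.72, array([ 724. , -132.2,   -3.9]))]
side [(0.59, array([549.8, -15.2,  95.9]))]
```

View pics/w1.png

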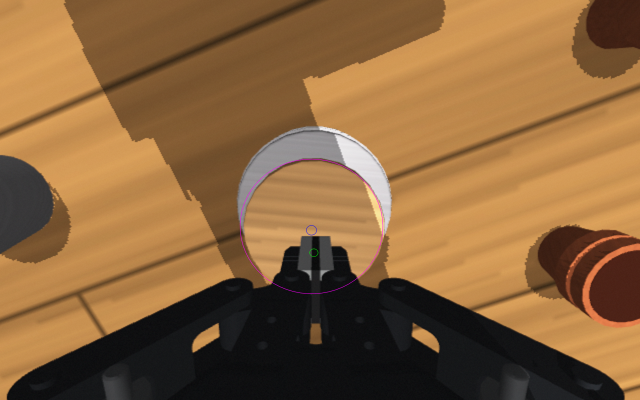

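View pics/ss1.png

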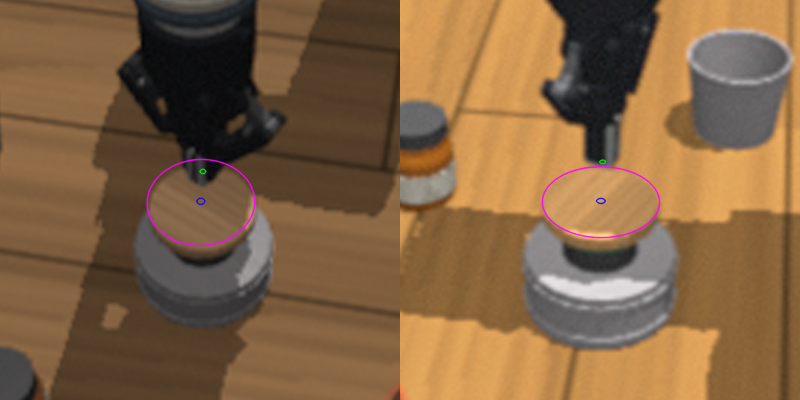

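The wrist view shows the plate rim lying on the circle projected for (554.5, -13.5, 94), and the shut fingertips are over it. Going down to just above contact, then feeling in millimetre steps.

Run:
```python
from h import *
print(np.round(rel((554.5,-13.5,97))[0],2))
```

```text
[-0.14 -0.11  3.29]
```

Emit:
move_arm:
  targets: [-1,-0.1,-0.1,1.5,0,-1,-0.1,-0.1,2.6,0,-1,-0.1,-0.1,3.2,0,-1,-0.1,-0.1,3.2,0,-1,-0.1,-0.1,3.2,0,-1,-0.1,-0.1,3.2,0]

```text
clock: 3.5
eef_pos: [554.5, -13.7, 98.0]
tcp_rot: [3.141, 0.001, 2.777]
contact_force: [0.5, 0.7, 0.4]
opening: -0.001
```

Emit:
move_arm:
  targets: [-1,0,0,0.2,0,-1,0,0,0.3,0,-1,0,0,0.3,0,-1,0,0,0.3,0]

```text
clock: 3.9
eef_pos: [554.1, -13.8, 94.7]
tcp_rot: [3.142, 0.0, 2.777]
contact_force: [0.4, -0.3, -0.2]
opening: 0.005
```

Emit:
move_arm:
  targets: [-1,0,0,0.1,0,-1,0,0,0.1,0,-1,0,0,0.1,0]

```text
clock: 4.2
eef_pos: [554.2, -13.8, 93.7]
tcp_rot: [3.142, 0.0, 2.777]
contact_force: [0.1, -0.3, 0.9]
opening: -0.001
```

Emit:
move_arm:
  targets: [-1,0,0,0.1,0,-1,0,0,0.1,0,-1,0,0,0.1,0]

```text
clock: 4.5
eef_pos: [554.2, -13.8, 92.6]
tcp_rot: [3.142, 0.0, 2.777]
contact_force: [1.4, 0.3, 1.1]
opening: 0.0
```

Emit:
move_arm:
  targets: [-1,0,0,0.1,0,-1,0,0,0.1,0,-1,0,0,0.1,0]

```text
clock: 4.8
eef_pos: [554.2, -13.8, 91.6]
tcp_rot: [-3.142, 0.0, 2.777]
contact_force: [-0.8, -0.6, 1.6]
opening: 0.003
```

Emit:
move_arm:
  targets: [-1,0,0,0.1,0,-1,0,0,0.1,0,-1,0,0,0.1,0]

```text
clock: 5.1
eef_pos: [554.1, -13.8, 90.6]
tcp_rot: [3.142, 0.0, 2.777]
contact_force: [-0.3, -0.6, 1.1]
opening: 0.0
```

Emit:
move_arm:
  targets: [-1,0,0,0.1,0,-1,0,0,0.1,0,-1,0,0,0.1,0]

```text
clock: 5.4
eef_pos: [554.1, -13.8, 89.6]
tcp_rot: [-3.142, -0.0, 2.777]
contact_force: [0.7, 0.5, 2.6]
opening: 0.003
```

```bash
cat >> h.py <<'E'
def favg(n=6):
    F=[]
    for _ in range(n):
        r.grab_frame("wrist"); F.append(r.sense()["contact_force"])
    s=r.sense(); F=np.array(F)
    print("t",round(s["clock"],2),"z",np.round(s["eef_pos"],2),"F",F.mean(0).round(2),"sd",F.std(0).round(2))
E
python3 -c "
from h import *
favg()"
```

```text
t 5.7 z [554.1  -13.76  89.63] F [ 0.54 -0.05  1.41] sd [0.4  0.67 0.31]
```

Emit:
move_arm:
  targets: [-1,0,0,0.1,0,-1,0,0,0.2,0,-1,0,0,0.2,0]

```text
clock: 6.0
eef_pos: [554.1, -13.8, 87.5]
tcp_rot: [-3.142, -0.0, 2.777]
contact_force: [0.0, -0.4, 0.9]
opening: 0.003
```

```bash
python3 -c "
from h import *
favg()"
```

```text
t 6.3 z [554.1  -13.75  87.65] F [0.37 0.03 1.1 ] sd [0.19 0.25 0.39]
```

The top sinks about 6 mm under roughly 1.1 N, so it's soft. Next I'll press to the bottom of the stroke.

Emit:
move_arm:
  targets: [-1,0,0,0.2,0,-1,0,0,0.4,0,-1,0,0,0.6,0,-1,0,0,0.7,0,-1,0,0,0.8,0,-1,0,0,0.8,0]

```text
clock: 6.9
eef_pos: [554.2, -13.8, 79.9]
tcp_rot: [3.142, 0.0, 2.777]
contact_force: [-2.6, 0.5, 9.6]
opening: -0.0
```

Emit:
move_arm:
  targets: [-1,0,0,0.1,0,-1,0,0,0.2,0,-1,0,0,0.2,0]

```text
clock: 7.2
eef_pos: [554.1, -13.8, 78.1]
tcp_rot: [3.142, 0.0, 2.777]
contact_force: [-2.6, 0.5, 10.6]
opening: -0.0
```

Emit:
move_arm:
  targets: [-1,0,0,0.1,0,-1,0,0,0.1,0,-1,0,0,0.1,0]

```text
clock: 7.5
eef_pos: [554.2, -13.7, 77.1]
tcp_rot: [3.142, 0.0, 2.777]
contact_force: [-2.1, -0.6, 10.5]
opening: 0.001
```

Emit:
move_arm:
  targets: [-1,0,0,0.1,0,-1,0,0,0.1,0,-1,0,0,0.1,0]

```text
clock: 7.8
eef_pos: [554.2, -13.8, 76.2]
tcp_rot: [3.142, 0.0, 2.777]
contact_force: [-3.2, 0.8, 10.0]
opening: -0.001
```

Emit:
move_arm:
  targets: [-1,0,0,0.1,0,-1,0,0,0.1,0,-1,0,0,0.1,0]

```text
clock: 8.1
eef_pos: [554.2, -13.8, 75.4]
tcp_rot: [3.142, 0.0, 2.777]
contact_force: [-4.1, 0.3, 13.1]
opening: 0.0
```

```bash
python3 -c "
from h import *
favg(4)"
```

```text
t 8.3 z [554.16 -13.77  75.38] F [-3.77 -0.08 13.43] sd [0.24 0.37 0.13]
```

Emit:
move_arm:
  targets: [-1,0,0,0.1,0,-1,0,0,0.1,0,-1,0,0,0.1,0]

```text
clock: 8.6
eef_pos: [554.2, -13.7, 74.5]
tcp_rot: [3.142, 0.0, 2.777]
contact_force: [-4.6, 1.0, 15.3]
opening: -0.0
```

Emit:
move_arm:
  targets: [-1,0,0,-0.3,0,-1,0,0,-0.7,0,-1,0,0,-1.1,0,-1,0,0,-1.5,0,-1,0,0,-1.9,0,-1,0,0,-2.4,0,-1,0,0,-3.0,0,-1,0,0,-3.0,0]

```text
clock: 9.4
eef_pos: [554.5, -13.8, 104.4]
tcp_rot: [3.141, 0.001, 2.777]
contact_force: [0.4, -0.6, 0.7]
opening: -0.0
```

```bash
python3 -c "
from h import *
favg(3)
ims=[]
for n in ['scene','side']:
    p=r.grab_frame(n); o=cv2.resize(p['img'],None,fx=3,fy=3,interpolation=cv2.INTER_CUBIC)
    q=dict(p); K=p['K'].copy(); K[:2]*=3; q['K']=K
    c=(554.5,-13.5); draw(q,o,c,84,94)
    u=pix(q,[[c[0],c[1],94]])[0].astype(int); ims.append(o[max(u[1]-200,0):u[1]+200,u[0]-200:u[0]+200])
cv2.imwrite('pics/ss2.png',np.hstack(ims))
"
```

```text
t 9.55 z [553.98 -13.75 103.52] F [ 0.12  0.2  -0.07] sd [0.49 0.39 0.23]
```

View pics/ss2.png

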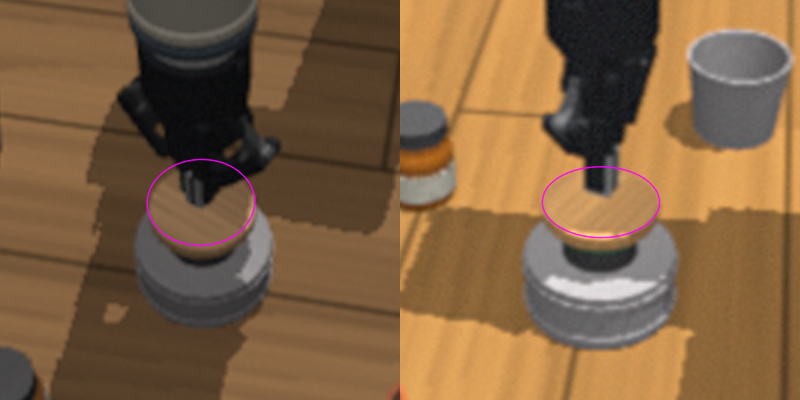

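The pictures show the plate back at full height. Now I wait out the 2 s unloaded and feel it again.

Emit:
move_arm:
  targets: [-1,0,0,0,0,-1,0,0,0,0,-1,0,0,0,0,-1,0,0,0,0,-1,0,0,0,0,-1,0,0,0,0,-1,0,0,0,0,-1,0,0,0,0,-1,0,0,0,0,-1,0,0,0,0]

```text
clock: 10.65
eef_pos: [554.1, -13.8, 103.6]
tcp_rot: [3.142, 0.0, 2.777]
contact_force: [0.1, 0.6, 1.1]
opening: -0.0
```

Emit:
move_arm:
  targets: [-1,0,0,0,0,-1,0,0,0,0,-1,0,0,0,0,-1,0,0,0,0,-1,0,0,0,0,-1,0,0,0,0,-1,0,0,0.3,0,-1,0,0,0.6,0,-1,0,0,0.8,0,-1,0,0,0.8,0]

```text
clock: 11.65
eef_pos: [553.8, -13.8, 95.1]
tcp_rot: [-3.141, -0.001, 2.777]
contact_force: [-0.2, 0.5, -0.6]
opening: 0.002
```

Emit:
move_arm:
  targets: [-1,0,0,0,0,-1,0,0,0.1,0,-1,0,0,0.2,0,-1,0,0,0.2,0,-1,0,0,0.2,0]

```text
clock: 12.15
eef_pos: [554.2, -13.8, 93.7]
tcp_rot: [3.142, 0.0, 2.777]
contact_force: [0.0, -0.3, 0.7]
opening: 0.0
```

Emit:
move_arm:
  targets: [-1,0,0,0.05,0,-1,0,0,0.1,0,-1,0,0,0.1,0,-1,0,0,0.1,0]

```text
clock: 12.55
eef_pos: [554.2, -13.8, 92.7]
tcp_rot: [3.142, 0.0, 2.777]
contact_force: [0.2, -0.7, 0.8]
opening: -0.0
```

Emit:
move_arm:
  targets: [-1,0,0,0.05,0,-1,0,0,0.1,0,-1,0,0,0.1,0,-1,0,0,0.1,0]

```text
clock: 12.95
eef_pos: [554.2, -13.8, 91.8]
tcp_rot: [3.142, 0.0, 2.777]
contact_force: [0.0, 0.1, 2.6]
opening: 0.002
```

```bash
python3 -c "
from h import *
favg(3)"
```

```text
t 13.1 z [554.21 -13.76  91.73] F [ 0.28 -0.37  3.46] sd [0.21 0.48 0.59]
```

The top now holds about 3.5 N at 2 mm down, against about 1.2 N at the same height before, so it's locked. Next is the pot.

Emit:
move_arm:
  targets: [-1,0,0,-0.5,0,-1,0,0,-1.5,0,-1,0,0,-4,0,-1,0,0,-6.5,0,1,0,0,-6.5,0]

```text
clock: 13.6
eef_pos: [556.2, -13.8, 160.4]
tcp_rot: [3.14, 0.005, 2.777]
contact_force: [0.5, -0.9, 0.4]
opening: 0.159
```

```bash
python3 -c "
from h import *
print(np.round(rel((509.5,249.7,155))[0],2))"
```

```text
[13.77 22.95  0.51]
```

Emit:
move_arm:
  targets: [1,13.7,22.9,0,0,1,13.7,22.9,0,0,1,13.7,22.9,0,0,1,13.7,22.9,0,0,1,13.7,22.9,0,0,1,13.7,22.9,0,0,1,13.7,22.9,0,0,1,13.7,22.9,0,0,1,13.7,22.9,0,0,1,13.7,22.9,0,0]

```text
clock: 14.6
eef_pos: [508.1, 247.6, 156.6]
tcp_rot: [-3.141, -0.0, 2.775]
contact_force: [0.8, 0.7, -0.3]
opening: 1.0
```

Run:
```python
from h import *
s=r.sense(); print(np.round(s["eef_pos"],2),s["clock"],s["opening"])
ims=[]
for n in ["wrist","scene","side"]:
    p=r.grab_frame(n); o=cv2.resize(p["img"],None,fx=3,fy=3,interpolation=cv2.INTER_CUBIC)
    q=dict(p); K=p["K"].copy(); K[:2]*=3; q["K"]=K
    c=(509.5,249.7); draw(q,o,c,60,56); draw(q,o,c,44,0,(0,255,255)); draw(q,o,s["eef_pos"],4,s["eef_pos"][2],(0,255,0))
    m=r.mark_of(p,"pot_center"); print(n,[(round(float(a["conf"]),2),np.round(a["position"],1)) for a in m])
    if n=="wrist": cv2.imwrite("pics/w3.png",cv2.resize(o,(640,400),interpolation=cv2.INTER_AREA))
    else:
        u=pix(q,[[c[0],c[1],94]])[0].astype(int); ims.append(o[max(u[1]-200,0):u[1]+200,u[0]-200:u[0]+200])
cv2.imwrite("pics/ss3.png",np.hstack(ims))
```

```text
[508.13 247.63 156.57] 14.6 0.9995414796274008
wrist [(0.72, array([511.3, 245. ,  41. ]))]
scene [(0.94, array([508.7, 248.4,  51.7]))]
side [(0.81, array([508.6, 251.9,  43.7]))]
```

View pics/w3.png

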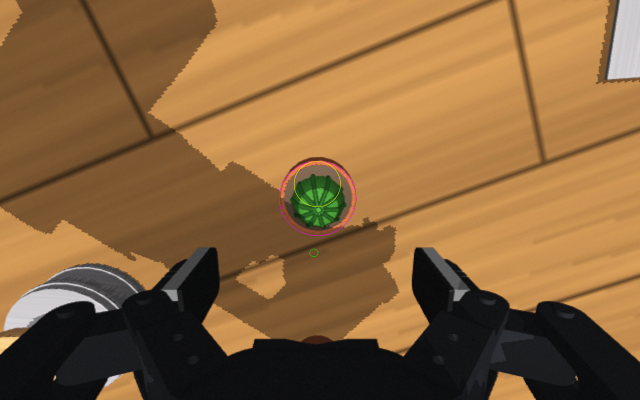

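View pics/ss3.png

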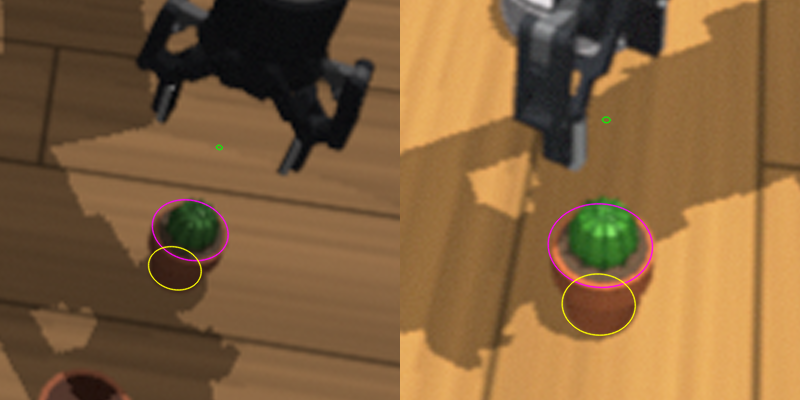

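The wrist view (rim centre near px (317,196)) and both fixed views agree with pot (509.5, 249.7) within about 2 mm. Going down around it.

```bash
python3 -c "
from h import *
print(np.round(rel((509.5,249.5,22))[0],2))"
```

```text
[-0.11  0.13 13.46]
```

Emit:
move_arm:
  targets: [1,-0.1,0.1,0,0,1,-0.1,0.1,1,0,1,-0.1,0.1,3.5,0,1,-0.1,0.1,6,0,1,-0.1,0.1,8.5,0,1,-0.1,0.1,10.5,0,1,-0.1,0.1,12,0,1,-0.1,0.1,13,0,1,-0.1,0.1,13.3,0,1,-0.1,0.1,13.3,0]

```text
clock: 15.9
eef_pos: [509.2, 249.7, 23.5]
tcp_rot: [-3.142, -0.0, 2.777]
contact_force: [0.7, 0.2, 0.2]
opening: 1.002
```

Run:
```python
from h import *
s=r.sense(); print(np.round(s["eef_pos"],2),s["clock"],np.round(s["contact_force"],2))
ims=[]
for n in ["wrist","scene","side"]:
    p=r.grab_frame(n); o=cv2.resize(p["img"],None,fx=3,fy=3,interpolation=cv2.INTER_CUBIC)
    q=dict(p); K=p["K"].copy(); K[:2]*=3; q["K"]=K
    if n=="wrist": cv2.imwrite("pics/w4.png",p["img"])
    else:
        u=pix(q,[[509,250,60]])[0].astype(int); ims.append(o[max(u[1]-200,0):u[1]+200,u[0]-200:u[0]+200])
cv2.imwrite("pics/ss4.png",np.hstack(ims))
```

```text
[509.19 249.69  23.54] 15.9 [0.65 0.2  0.2 ]
```

View pics/w4.png

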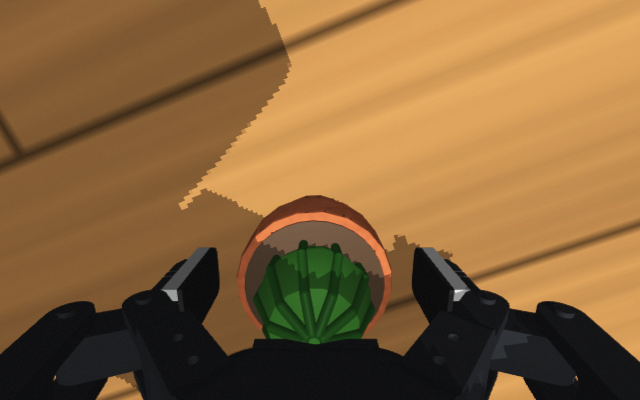

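View pics/ss4.png

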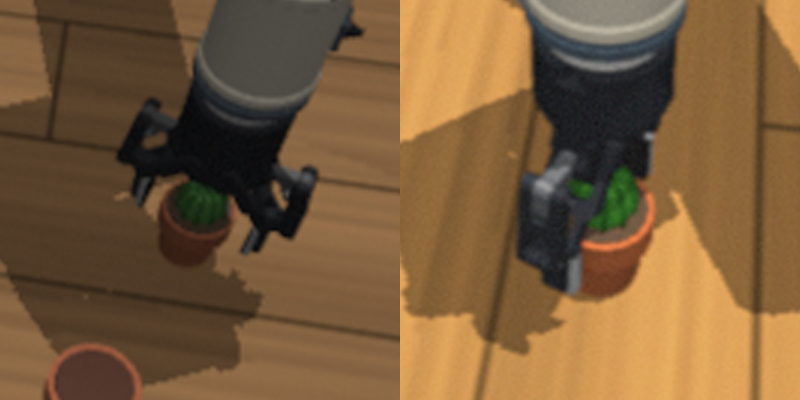

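The pot sits centred between the pads (pad faces at columns 217 and 413, pot at 240–390). Closing.

Emit:
move_arm:
  targets: [1,0,0,0.1,0,-1,0,0,0.1,0,-1,0,0,0.1,0,-1,0,0,0.1,0,-1,0,0,0.1,0,-1,0,0,0.1,0,-1,0,0,0.1,0,-1,0,0,0.1,0]
  squeeze: 40

```text
clock: 16.85
eef_pos: [509.2, 249.6, 23.2]
tcp_rot: [3.141, 0.0, 2.777]
contact_force: [-2.1, -1.7, 5.0]
opening: 0.687
```

Run:
```python
from h import *
favg(3)
ims=[]
for n in ["wrist","side"]:
    p=r.grab_frame(n); o=cv2.resize(p["img"],None,fx=3,fy=3,interpolation=cv2.INTER_CUBIC)
    q=dict(p); K=p["K"].copy(); K[:2]*=3; q["K"]=K
    if n=="wrist": ims.append(p["img"][:,120:520])
    else:
        u=pix(q,[[509,250,60]])[0].astype(int); ims.append(o[max(u[1]-200,0):u[1]+200,u[0]-200:u[0]+200])
cv2.imwrite("pics/ss5.png",np.hstack(ims))
```

```text
t 17.0 z [509.23 249.62  23.17] F [-1.58 -1.14  5.48] sd [0.08 0.62 0.48]
```

View pics/ss5.png

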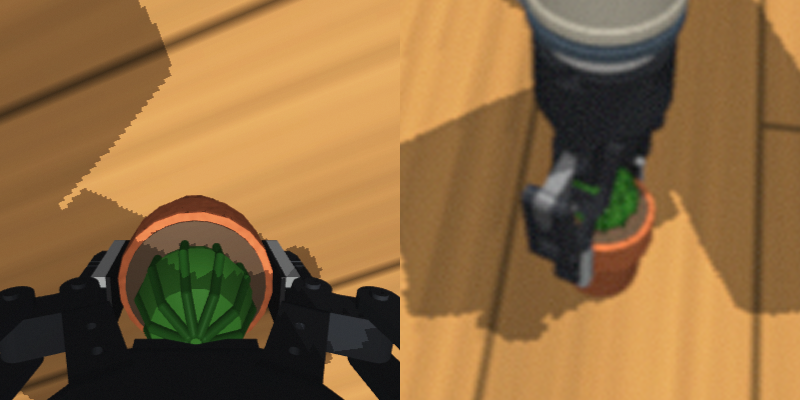

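Emit:
move_arm:
  targets: [-1,0,0,-0.5,0,-1,0,0,-1.5,0,-1,0,0,-3.5,0,-1,0,0,-6,0,-1,0,0,-9,0,-1,0,0,-12,0,-1,0,0,-14,0,-1,0,0,-14,0,-1,0,0,-14,0]

```text
clock: 18.0
eef_pos: [508.9, 249.5, 162.6]
tcp_rot: [3.141, 0.0, 2.777]
contact_force: [-0.4, -0.4, -3.3]
opening: 0.688
```

Run:
```python
from h import *
favg(3)
print(np.round(rel((554.5,-13.5,160))[0],2))
ims=[]
for n in ["wrist","side"]:
    p=r.grab_frame(n); o=cv2.resize(p["img"],None,fx=3,fy=3,interpolation=cv2.INTER_CUBIC)
    q=dict(p); K=p["K"].copy(); K[:2]*=3; q["K"]=K
    if n=="wrist": ims.append(p["img"][:,120:520])
    else:
        u=pix(q,[[509,250,200]])[0].astype(int); y0=max(u[1]-200,0); ims.append(o[y0:y0+400,u[0]-200:u[0]+200])
cv2.imwrite("pics/ss6.png",np.hstack(ims))
```

```text
t 18.15 z [508.15 249.15 161.14] F [-0.35 -0.02 -3.35] sd [0.16 0.18 0.32]
[-13.7  -22.88   0.13]
```

View pics/ss6.png

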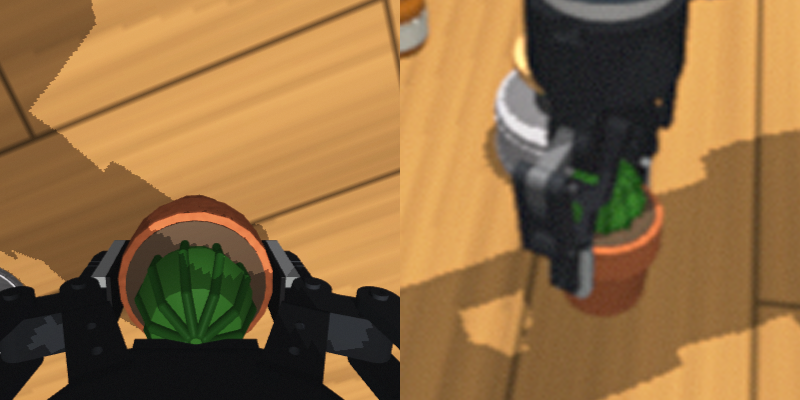

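The pot is held and reads about 3.3 N. Carrying it over the riser.

Emit:
move_arm:
  targets: [-1,-2,-3.4,0,0,-1,-4,-6.7,0,0,-1,-6,-10,0,0,-1,-8,-13.4,0,0,-1,-10,-16.7,0,0,-1,-12,-20,0,0,-1,-13.2,-22.0,0,0,-1,-13.7,-22.9,0,0,-1,-13.7,-22.9,0,0,-1,-13.7,-22.9,0,0]

```text
clock: 19.25
eef_pos: [555.0, -12.5, 162.2]
tcp_rot: [3.142, -0.001, 2.777]
contact_force: [1.0, -0.1, -3.0]
opening: 0.686
```

```bash
cat > look.py <<'E'
import sys
from h import *
tag=sys.argv[1]; favg(2)
s=r.sense(); e=s["eef_pos"]; print(np.round(rel((554.5,-13.5,e[2]))[0],2))
ims=[]
for n in ["wrist","scene","side"]:
    p=r.grab_frame(n); f=1 if n=="wrist" else 3
    o=cv2.resize(p["img"],None,fx=f,fy=f,interpolation=cv2.INTER_CUBIC)
    q=dict(p); K=p["K"].copy(); K[:2]*=f; q["K"]=K
    draw(q,o,(554.5,-13.5),84,94)
    pb=e[2]-23.0
    draw(q,o,e,44,pb,(0,255,255)); draw(q,o,e,60,pb+56,(255,255,0))
    if n=="wrist": ims.append(cv2.resize(o[:,120:520],(266,400)) if 0 else o[:,187:453])
    else:
        u=pix(q,[[554,-13,110]])[0].astype(int); y0=max(u[1]-200,0); ims.append(o[y0:y0+400,u[0]-133:u[0]+133])
cv2.imwrite(f"pics/{tag}.png",np.hstack(ims))
E
python3 look.py ss7
```

```text
t 19.35 z [555.13 -12.03 162.4 ] F [ 0.22 -0.36 -4.38] sd [0.13 0.09 0.56]
[ 0.01 -0.16 -0.  ]
```

View pics/ss7.png

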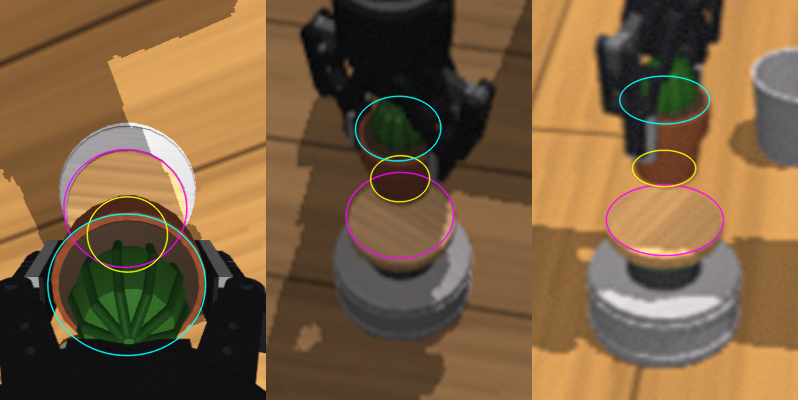

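Emit:
move_arm:
  targets: [-1,0,-0.15,0.8,0,-1,0,-0.15,1.8,0,-1,0,-0.15,2.8,0,-1,0,-0.15,3.4,0,-1,0,-0.15,3.6,0,-1,0,-0.15,3.6,0,-1,0,-0.15,3.6,0]

```text
clock: 20.2
eef_pos: [555.1, -14.6, 126.8]
tcp_rot: [3.142, 0.0, 2.777]
contact_force: [0.4, 0.5, -2.8]
opening: 0.689
```

```bash
sed -i 's/f=1 if n=="wrist" else 3/f=1 if n=="wrist" else 4/' look.py; python3 look.py ss8
```

```text
t 20.3 z [555.2  -14.61 127.  ] F [ 0.09 -0.18 -3.5 ] sd [0.18 0.21 0.46]
[ 0.1   0.08 -0.  ]
```

View pics/ss8.png

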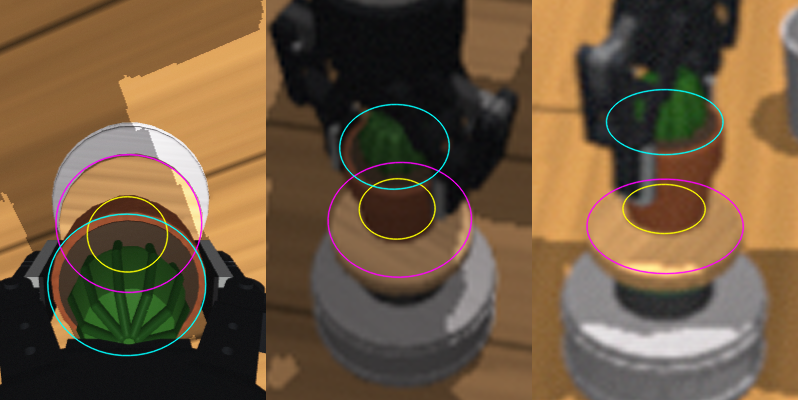

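Emit:
move_arm:
  targets: [-1,0.1,0.1,0.3,0,-1,0.1,0.1,0.5,0,-1,0.1,0.1,0.7,0,-1,0.1,0.1,0.8,0,-1,0.1,0.1,0.8,0,-1,0.1,0.1,0.8,0]

```text
clock: 21.05
eef_pos: [554.3, -13.3, 118.6]
tcp_rot: [-3.142, -0.0, 2.777]
contact_force: [-0.0, 0.5, -3.1]
opening: 0.692
```

```bash
python3 look.py ss9
```

```text
t 21.15 z [554.35 -13.29 118.67] F [ 0.24 -0.11 -3.67] sd [0.92 0.01 0.35]
[-0.02 -0.01  0.  ]
```

Emit:
move_arm:
  targets: [-1,0,0,0.05,0,-1,0,0,0.1,0,-1,0,0,0.15,0,-1,0,0,0.2,0,-1,0,0,0.2,0]

```text
clock: 21.8
eef_pos: [554.3, -13.3, 116.6]
tcp_rot: [-3.142, -0.0, 2.777]
contact_force: [0.2, -0.4, -2.3]
opening: 0.69
```

```bash
python3 -c "
from h import *
favg(4)"
```

```text
t 22.0 z [554.32 -13.28 116.64] F [-0.62 -0.13 -2.73] sd [0.18 0.55 0.43]
```

Contact is starting: about 0.7 N has come off the wrist. I'll lower in half-millimetre steps until the top carries most of the pot.

Emit:
move_arm:
  targets: [-1,0,0,0.05,0,-1,0,0,0.1,0,-1,0,0,0.1,0,-1,0,0,0.1,0]

```text
clock: 22.4
eef_pos: [554.3, -13.3, 115.6]
tcp_rot: [-3.142, 0.0, 2.777]
contact_force: [-0.8, 0.5, -3.5]
opening: 0.69
```

```bash
python3 -c "
from h import *
favg(4)"
```

```text
t 22.6 z [554.29 -13.28 115.62] F [-0.6  -0.1  -2.13] sd [0.38 0.5  0.31]
```

Emit:
move_arm:
  targets: [-1,0,0,0.05,0,-1,0,0,0.05,0,-1,0,0,0.05,0]

```text
clock: 22.9
eef_pos: [554.3, -13.3, 115.1]
tcp_rot: [3.142, 0.0, 2.777]
contact_force: [-0.0, -0.8, -2.9]
opening: 0.69
```

```bash
python3 -c "
from h import *
favg(4)"
```

```text
t 23.1 z [554.31 -13.28 115.12] F [-0.42 -0.7  -2.26] sd [0.16 0.52 0.56]
```

Emit:
move_arm:
  targets: [-1,0,0,0.05,0,-1,0,0,0.05,0,-1,0,0,0.05,0]

```text
clock: 23.4
eef_pos: [554.3, -13.3, 114.8]
tcp_rot: [3.142, 0.0, 2.777]
contact_force: [-1.7, -0.2, 2.1]
opening: 0.693
```

```bash
python3 -c "
from h import *
favg(4)"
```

```text
t 23.6 z [554.34 -13.29 114.74] F [-1.26 -0.18  1.59] sd [0.35 0.31 0.15]
```

The top is firm here, but it now carries about 5 N. Backing off slightly before letting go.

Emit:
move_arm:
  targets: [-1,0,0,-0.02,0,-1,0,0,-0.02,0,-1,0,0,-0.02,0]

```text
clock: 23.9
eef_pos: [554.3, -13.3, 114.8]
tcp_rot: [3.142, 0.0, 2.777]
contact_force: [-1.0, 0.6, 0.7]
opening: 0.691
```

```bash
python3 look.py ss10
```

```text
t 24.0 z [554.34 -13.3  114.84] F [-1.19 -0.83  0.61] sd [0.3  0.39 0.23]
[-0.02 -0.01  0.  ]
```

View pics/ss10.png

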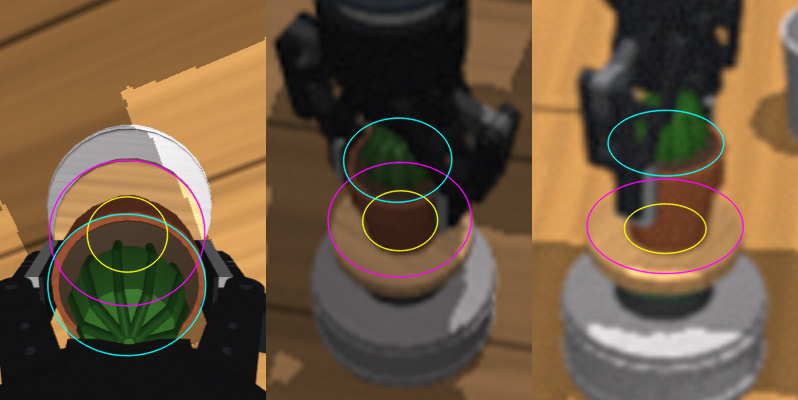

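Emit:
move_arm:
  targets: [1,0,0,0,0,1,0,0,0,0,1,0,0,0,0,1,0,0,0,0,1,0,0,0,0,1,0,0,0,0]

```text
clock: 24.75
eef_pos: [554.3, -13.3, 114.8]
tcp_rot: [-3.142, -0.0, 2.777]
contact_force: [0.3, -0.2, 0.5]
opening: 0.995
```

```bash
python3 look.py ss11; python3 -c "
from h import *
p=r.grab_frame('wrist'); cv2.imwrite('pics/w11.png',p['img'])"
```

```text
t 24.85 z [554.29 -13.28 114.81] F [ 0.06  0.13 -0.75] sd [0.55 0.42 0.38]
[-0.03 -0.01 -0.  ]
```

View pics/w11.png

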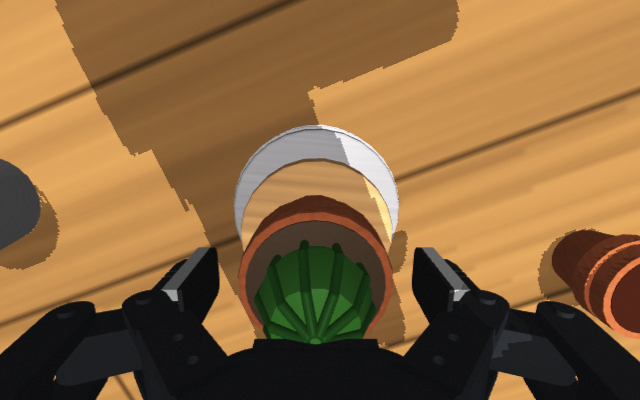

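View pics/ss11.png

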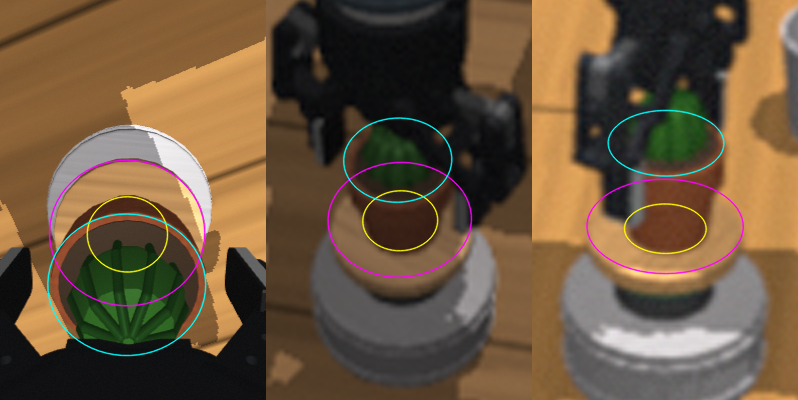

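The fingers are open on both sides, the pot is standing, and the top is at height. Withdrawing straight up.

Emit:
move_arm:
  targets: [1,0,0,-0.5,0,1,0,0,-2,0,1,0,0,-4.5,0,1,0,0,-8,0,1,0,0,-12,0,1,0,0,-14,0,1,3,0,-14,0,1,8,0,-14,0,1,12,0,-14,0,1,12,0,-14,0]

```text
clock: 26.05
eef_pos: [437.7, 30.5, 254.8]
tcp_rot: [-3.141, -0.002, 2.778]
contact_force: [0.5, -0.9, 0.3]
opening: 0.998
```

Run:
```python
from h import *
favg(2); ims=[]
for n in ["wrist","scene","side"]:
    p=r.grab_frame(n); f=1 if n=="wrist" else 4
    m=r.mark_of(p,"pot_center"); m2=r.mark_of(p,"plate"); print(n,[np.round(a[0]["position"],1).tolist() if a else None for a in (m,m2)])
    o=cv2.resize(p["img"],None,fx=f,fy=f,interpolation=cv2.INTER_CUBIC)
    q=dict(p); K=p["K"].copy(); K[:2]*=f; q["K"]=K
    c=(554.5,-13.5); draw(q,o,c,84,92); draw(q,o,c,60,92+56,(255,255,0)); draw(q,o,c,44,92,(0,255,255))
    if n=="wrist": cv2.imwrite("pics/w12.png",o)
    else:
        u=pix(q,[[554,-13,110]])[0].astype(int); y0=max(u[1]-200,0); ims.append(o[y0:y0+400,u[0]-200:u[0]+200])
    cv2.imwrite(f"pics/{n}12.png",p["img"])
cv2.imwrite("pics/ss12.png",np.hstack(ims))
```

```text
t 26.15 z [442.12  29.76 255.61] F [ 0.76 -0.25  0.03] sd [0.17 0.24 0.61]
wrist [[556.0, -14.6, 132.3], None]
scene [[552.2, -11.2, 140.1], [550.9, -12.7, 91.7]]
side [[555.6, -10.9, 133.1], [554.5, -17.1, 87.6]]
```

View pics/ss12.png

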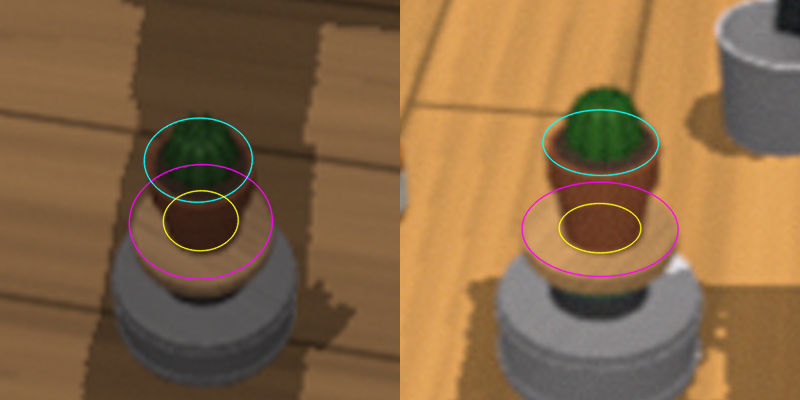

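View pics/scene12.png

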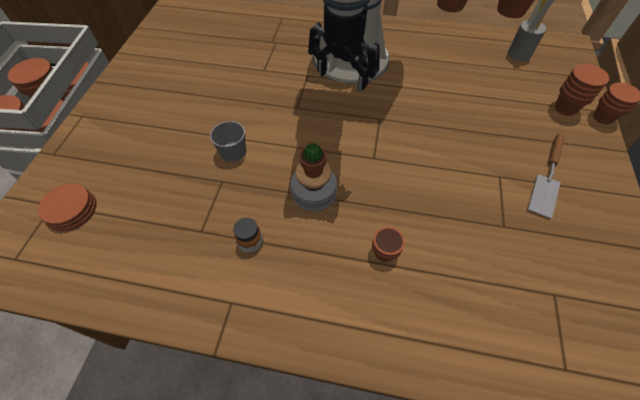

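The pot stands upright in the middle at scene px (313,160). The top is about 92 mm high, as expected for a locked top under the pot, and the bystanders are where they were. Handing in.

```bash
python3 -c "
from rig import r
print(r.sign_off())"
```

```text
the job is handed in; nothing more can be done
None
```

The potted cactus is standing upright near the middle of the riser's locked top, and the job was handed in at about 26.5 s of the 64 s allowed.

- **Feeling the top:** With shut, empty fingers the top sank about 6 mm under only about 1.1 N, so it was soft.
- **Clicking it:** I pressed it to the bottom of its stroke. The highest reading was about 15 N, with the rubber buffer felt, and I let it rise and left it unloaded for over 2 s. A second feel held about 3.5 N at 2 mm down, against about 1.2 N at that height before, so it was locked.
- **Placing the pot:** I gripped the pot by its rim band and lowered it in steps of 0.5 to 1 mm until the top took its weight. The load briefly reached about 5 N, the edge of what a locked top holds firm, so I backed off slightly before opening the fingers.
- **Last checks:**
  - After I withdrew, the pictures showed the pot upright and within about 2 mm of the plate's centre. The top was about 2 mm down at roughly 92 mm, as expected for a locked top under this weight.
  - The arm was clear, and the bucket, empty pots and jar had not moved in the picture.
  - The trained networks' final positions scattered by about 4 mm. The side view put the plate at 87.6 mm and the scene view at 91.7 mm. I took that as network error, since the outlines drawn for 92 mm fitted the pictures.

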